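# Stow the slicing disc in its pantry caddy

## Robot

A 6-joint arm with a two-finger parallel gripper is mounted at the origin on the work surface. World frame = base frame: x ahead of the robot, y to its left, z up, the work surface at z = 0. Lengths are in m, angles in rad, forces in N, time in s.
With the tool pointing down it reaches from about 0.35 to 0.975 m from the base axis. Payload 7.1 kg.
Tool frame: the origin (TCP) lies midway between the tips of the shut fingers; the grasp point (between the pads) lies 19 mm behind it; z points along the fingers, y is the line along which they close (so a half turn about z gives the same grasp; the last joint's range is limited). The gripper opens to 88 mm and grips with 3 to 60 N. Pads are 20 mm wide; open, the fingers measure 115 mm over their backs; the gripper's body (75 mm by 178 mm) begins 61 mm behind the grasp point.
Start: joints at [1.222, 0.423, 1.63, -0, 1.089, -0.019], TCP at [0.202, 0.591, 0.223] pointing down, gripper open.
Joint ranges: [-3, 3], [-0.9, 2.11], [0.09, 2.58], [-1.31, 4.45], [0.11, 2.69], [-2.54, 2.54]. Speed limits (rad/s): [2.39, 2.39, 3.01, 3.14, 3.14, 3.14].

## Interface

Orientations are given as a unit quaternion [w, x, y, z].
In Python, from station import move_pose, movel, movej, command_gripper, wait, inverse_kinematics, read_camera, camera_info, MotionError, job_done, get_time, get_joint_pos, get_qvel, get_effort, get_tcp_pos, get_ee_rot, get_ft_force, get_ft_torque, get_grip_width, get_finger_force gives the robot as it stands. Calls block until the motion is done:
- move_pose(position, orientation): joint-space move of the TCP to a pose.
- movel(position, frame=None, v=0.15, until_force=None): straight line of the TCP; frame=None keeps the orientation; v is the mean speed in m/s. With until_force (N) it stops when the force on the tool has changed by that much, and returns True; else False.
- movej(angles): joint-space move.
- command_gripper(opening): opening from 0.0 (shut) to 1.0 (fully open); the grip force is fixed at half the most; returns when the fingers have stopped.
- wait(seconds).
- inverse_kinematics(position, orientation): joint angles nearest the present ones, or None.
- read_camera(name): name is "scene" or "top" or "wrist"; returns the picture (420x560x3 uint8, red, green, blue); there is no depth.
- camera_info(name): a dict with "intrinsics" (3x3 intrinsics, pixels), "dist" ([k1, k2, p1, p2, k3] as OpenCV has them; the pictures are not rectified), "T" (4x4, takes a point from camera to world coordinates); the wrist camera has in their place "tool_from_camera" (4x4, takes a point from camera to tool coordinates, whose origin is the TCP and whose axes are the flange's). Camera axes: x right, y up, looking along -z (the intrinsics and any distortion apply to the point x, -y, -z); pixel columns grow to the right and rows downward; lengths in m; the calibration is good to about 2 mm. A picture is of the moment at which its call begins: read the wrist's pose just before it. camera_info takes no time and is no camera call.
A pose or a line that the arm cannot do raises MotionError and nothing moves.
- job_done(): hands the job in; it is judged then, once.
Readings, each from a call of its own:
- get_time(): time.
- get_joint_pos(): joint angles.
- get_qvel(): joint speeds.
- get_effort(): joint torques, N m.
- get_tcp_pos(): TCP position.
- get_ee_rot(): TCP orientation.
- get_ft_force(): force on the tool from outside, world axes, zero at the start.
- get_ft_torque(): the same for the moment, N m.
- get_grip_width(): opening from 0.0 (shut) to 1.0 (fully open).
- get_finger_force(): force on a finger pad.
Only numpy, scipy, OpenCV 4.12 (cv2) and the standard library are available. Lean on these libraries where they do the work, as an engineer would, in place of code of your own. Each camera call takes 0.05 s, during which the arm holds its last target. There are 200 camera calls.

## Task

In the white caddy lies the food processor's slicing disc, steel with a dark rubbery top face. Its top grips fingertips that are set down slowly and pressed lightly: turn and slide it, keeping it lying on the caddy's plate, until its one flat edge lies flush along the metal alignment bar, wholly on the bar; let go of it, and only then slide the grey keeper forward until it just rests against the disc's round rim. The disc is thin and must never take more than 30 N from the fingers, the bar or the keeper; leave the other things on the counter where they are.

Things in the scene. Friction and masses are not known exactly. Their poses are not given: they have to be found in the camera images.
- caddy: White caddy, fixed: plate 12 mm thick, x -185 to +105, y -95 to +95 mm. Origin under the plate at counter height, z up. Across its +x end stands an aluminium alignment bar, y -62 to +62, 11 mm high above the plate, 14 thick, its face (towards -x) at x = +60. Keeper at the -x end. Disc on plate slips (friction 0.2); fingertip on the disc's top grips (0.9).
- disc: Loose disc, about 0.24 kg, steel: circle, radius 60 mm, with one 79 mm flat 45 mm from the centre. Origin: circle centre, underside; x axis to the flat's middle. Its top, level, dark and rubbery (slots only marks), is 7.5 mm above the underside. Starts with its flat 65 to 180 degrees off the bar, either way. Stowed: x axis along the caddy's, centre at caddy x +15, |y| under 22 mm.
- disc_flat (a point): Middle of the disc's flat edge (45 mm along the disc's x axis, 4.5 mm above its underside). Stowed: caddy x = +60 mm.
- keeper (a joint): Slide of the grey keeper along the caddy's +x, towards the bar, m: 0 fully back (start), travel 0.056; stays where left, about 2 N of friction. Its jaw, 64 mm wide (y), 11 mm high above the plate, has a flat front face at caddy x = -90 mm at joint 0. With the disc stowed, the jaw meets its round rim at 0.045.
- keeper_tab (a point): Top centre of the keeper's upright tab, to push from behind or pinch from above: 12 mm thick (caddy x), 34 mm wide (y), top 35 mm above the plate, 20 mm behind the jaw's face (caddy x = -110 mm at joint 0). Behind it the plate is clear.
- lid: Bystander, loose: white jar lid, 72 mm across, 12 mm high, lying flat beside the caddy. Origin: centre of its underside.
- scraper: Bystander, loose: spatula 200 mm long with black handle, lying flat beside the caddy, its long axis is its x. Origin: centre of its underside.
- tin: Bystander, loose: plain metal tin, 66 mm across, 55 mm high. Origin: centre of its underside.
- spice: Bystander, loose: amber spice jar with black cap, 44 mm across, 90 mm high. Origin: centre of its underside.
- cup: Bystander, loose: white plastic cup, 76 mm across the rim, 60 mm high. Origin: centre of its underside.
- candle: Bystander, loose: red and white candle, 76 mm across, 76 mm high. Origin: centre of its underside.
- tea: Bystander, loose: cardboard tea box 70 x 130 x 65 mm. Origin: centre of its underside.
Things that resemble listed ones, but are neither listed nor needed, are in the scene too. Several things have the shape of the disc; the one meant has the colours described above.

How it is judged:
On the way, in this order (a step that is already met when the one before it is completed fails the run):
1. the disc's flat lies flush along the bar and the fingers are off it, before the keeper is moved (x of disc_flat in the frame of caddy above 0.0583 m and angle between the x axis of disc and the x axis of caddy, either way round below 0.035 rad and y of disc in the frame of caddy between -0.022 and 0.022 m and z of disc in the frame of caddy below 0.0145 m and angle between disc's own z axis and vertical below 0.03 rad and value of joint keeper below 0.01 m and contact force between the fingers and disc below 0.2 N), for 0.3 s.
2. the keeper rests against the disc's rim (x of disc_flat in the frame of caddy above 0.0583 m and angle between the x axis of disc and the x axis of caddy, either way round below 0.035 rad and y of disc in the frame of caddy between -0.022 and 0.022 m and z of disc in the frame of caddy below 0.0145 m and angle between disc's own z axis and vertical below 0.03 rad and value of joint keeper above 0.0433 m), for 0.2 s.
At the end, for the whole second after the job is handed in: The disc lies flat on the plate, its flat on the bar (gap under 1.7 mm at its middle, parallel within 2 degrees, its ends on the bar: centre at |y| under 22 mm); the keeper is within 1.7 mm of its stop on the rim (joint above 0.0433); the disc is at rest (all of step 2 and linear speed of disc below 0.01 m/s and angular speed of disc below 0.1 rad/s); the robot touches nothing.
It fails at once if more than 30 N between the fingers and the disc (contact force between the fingers and disc above 30 N).
It fails at once if more than 30 N between the disc and the bar (contact force between disc and caddy_c1 above 30 N).
It fails at once if more than 30 N between the disc and the keeper (contact force between disc and keeper above 30 N).
It fails at once if the disc lifted off or tipped up from the plate (z of disc in the frame of caddy above 0.022 m or angle between disc's own z axis and vertical above 0.25 rad).
It fails at once if a bystander pushed by more than 30 mm (distance of any of lid, scraper, tin, spice, cup, candle, tea from where it was at the start of the episode above 0.03 m).
It also fails if it takes over 64 s, if anything falls off the work surface, if the arm or the gripper's body presses on something with over 40 N, if the wrist force passes 120 N, or if a joint passes its speed limit or range.

## Working session

There is one attempt and no reset: what is moved stays moved. The work goes in short steps, each a Python script; the robot and the scene stay as the last script left them, time stands still between calls to the robot, and variables do not carry over. Pictures are saved under pics/ and viewed, at most 10 in all, crops included, and the job is handed in when it is done.

```bash
mkdir -p pics; ls
python3 - <<'E'
from station import *
import cv2, numpy as np
ims=[]
for n in ["scene","top"]:
    im=read_camera(n); cv2.imwrite(f"pics/{n}0.png",im[:,:,::-1]); 
    i=camera_info(n); print(n,i)
print(camera_info("wrist"),get_time(),get_ee_rot())
E
```

```text
pics
scene {'intrinsics': array([[392.91263247,   0.        , 276.63818604],
       [  0.        , 392.91263247, 211.56925547],
       [  0.        ,   0.        ,   1.        ]]), 'dist': array([-0.08662914,  0.        ,  0.        ,  0.        ,  0.        ]), 'T': array([[-0.40041146, -0.77027798,  0.49632902,  1.0774393 ],
       [ 0.91629218, -0.33130875,  0.22504035,  0.24599504],
       [-0.00890548,  0.54489113,  0.83845951,  0.98399179],
       [ 0.        ,  0.        ,  0.        ,  1.        ]])}
top {'intrinsics': array([[431.12682561,   0.        , 279.62002178],
       [  0.        , 431.12682561, 210.00294731],
       [  0.        ,   0.        ,   1.        ]]), 'dist': array([0.02630326, 0.        , 0.        , 0.        , 0.        ]), 'T': array([[ 0.02146887,  0.99301304, -0.11603526,  0.35460797],
       [-0.99968124,  0.01977963, -0.01569003, -0.02037331],
       [-0.01328527,  0.11633512,  0.99312116,  1.30020155],
       [ 0.        ,  0.        ,  0.        ,  1.        ]])}
{'intrinsics': array([[346.05932191,   0.        , 280.73578626],
       [  0.        , 346.05932191, 210.50026473],
       [  0.        ,   0.        ,   1.        ]]), 'dist': array([-0.0387211,  0.       ,  0.       ,  0.       ,  0.       ]), 'tool_from_camera': array([[ 2.42150160e-04,  9.57929425e-01,  2.87003760e-01,
         7.80895354e-02],
       [ 9.99999902e-01, -3.38376982e-04,  2.85679639e-04,
        -1.62254093e-04],
       [ 3.70776398e-04,  2.87003663e-01, -9.57929413e-01,
        -1.62661269e-01],
       [ 0.00000000e+00,  0.00000000e+00,  0.00000000e+00,
         1.00000000e+00]])} 0.1 [-1.14769616e-04  1.64154927e-01  9.86434338e-01 -6.66332667e-04]
```

View pics/top0.png

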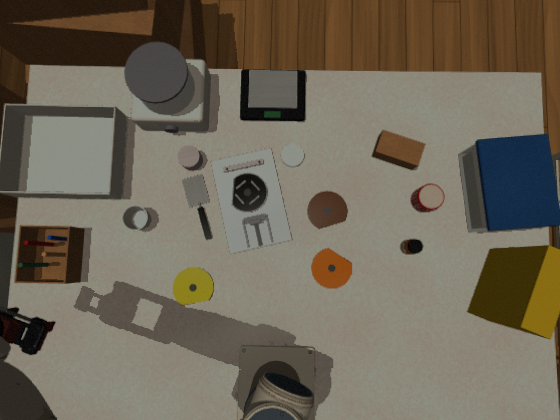

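View pics/scene0.png

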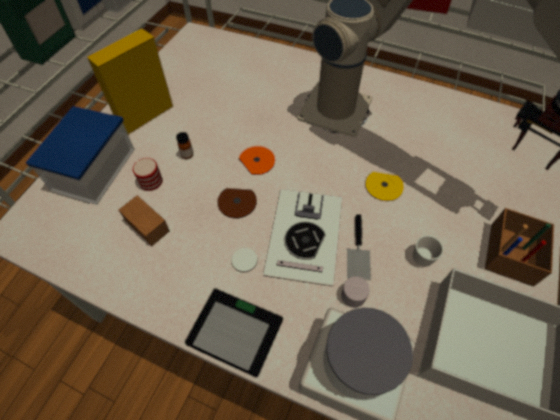

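Top view: candidates with the disc shape are the dark one in the caddy (248,192), brown (327,210), orange (331,268) and yellow (193,287). The one in the caddy, dark on steel, fits the description. I'll confirm with a wrist view from above.

```bash
cat > h.py <<'E'
from station import *
import cv2, numpy as np
from scipy.spatial.transform import Rotation as R
def rot(q): return R.from_quat([q[1],q[2],q[3],q[0]])
def quat(yaw):  # tool down; tool x axis at world angle yaw, tool y = yaw-90
    q=R.from_matrix(np.array([[np.cos(yaw),np.sin(yaw),0],[np.sin(yaw),-np.cos(yaw),0],[0,0,-1]])).as_quat()
    return [q[3],q[0],q[1],q[2]]
def toolyaw():
    m=rot(get_ee_rot()).as_matrix(); return np.arctan2(m[1,0],m[0,0])
def camT(n):
    i=camera_info(n)
    if n!="wrist": return i,i["T"]
    T=np.eye(4); T[:3,:3]=rot(get_ee_rot()).as_matrix(); T[:3,3]=get_tcp_pos()
    return i,T@i["tool_from_camera"]
def cast(px,z,i,T):
    u=cv2.undistortPoints(np.asarray(px,float).reshape(-1,1,2),i["intrinsics"],i["dist"]).reshape(-1,2)
    d=np.c_[u[:,0],-u[:,1],-np.ones(len(u))]@T[:3,:3].T
    o=T[:3,3]; return o+d*((z-o[2])/d[:,2])[:,None]
def proj(P,i,T):
    c=(np.asarray(P,float).reshape(-1,3)-T[:3,3])@T[:3,:3]; c=c*[1,-1,-1]
    return cv2.projectPoints(c,np.zeros(3),np.zeros(3),i["intrinsics"],i["dist"])[0].reshape(-1,2)
E
python3 - <<'E'
from h import *
i,T=camT("top")
print(cast([[248,192]],.0195,i,T), "plate corners",cast([[212,160],[275,149],[292,241],[231,253]],.012,i,T),"bar",cast([[224,170],[264,163]],.023,i,T),cast([[327,210]],0,i,T), "yaw",toolyaw())
im=cv2.imread("pics/top0.png")[135:265,180:320]
cv2.imwrite("pics/topc.png",cv2.resize(im,None,fx=4.4,fy=4.4,interpolation=cv2.INTER_CUBIC))
for y in (0,np.pi/2,np.pi,-np.pi/2): print(y,inverse_kinematics([0.45,.06,.3],quat(y)),inverse_kinematics([0.6,.06,.2],quat(y)))
E
```

```text
[[0.55686479 0.09614209 0.0195    ]] plate corners [[ 0.65470162  0.20973633  0.012     ]
 [ 0.69262986  0.01813894  0.012     ]
 [ 0.41281303 -0.03893204  0.012     ]
 [ 0.37340611  0.14191977  0.012     ]] bar [[0.62205774 0.17031492 0.023     ]
 [0.64587606 0.05007407 0.023     ]] [[ 0.50939166 -0.14343863  0.        ]] yaw 2.8117900619115446
0 [ 1.06336058e-01  7.11838837e-02  1.90977537e+00 -4.44089210e-16
  1.16063340e+00  1.67713239e+00] [ 7.99324670e-02  4.17412477e-01  1.69799800e+00 -4.44089210e-16
  1.02618218e+00  1.65072879e+00]
1.5707963267948966 [ 1.06336058e-01  7.11838837e-02  1.90977537e+00 -4.44089210e-16
  1.16063340e+00  1.06336058e-01] [ 7.99324670e-02  4.17412477e-01  1.69799800e+00 -4.44089210e-16
  1.02618218e+00  7.99324670e-02]
3.141592653589793 [ 1.06336058e-01  7.11838837e-02  1.90977537e+00 -4.44089210e-16
  1.16063340e+00 -1.46446027e+00] [ 7.99324670e-02  4.17412477e-01  1.69799800e+00 -4.44089210e-16
  1.02618218e+00 -1.49086386e+00]
-1.5707963267948966 None None
```

View pics/topc.png

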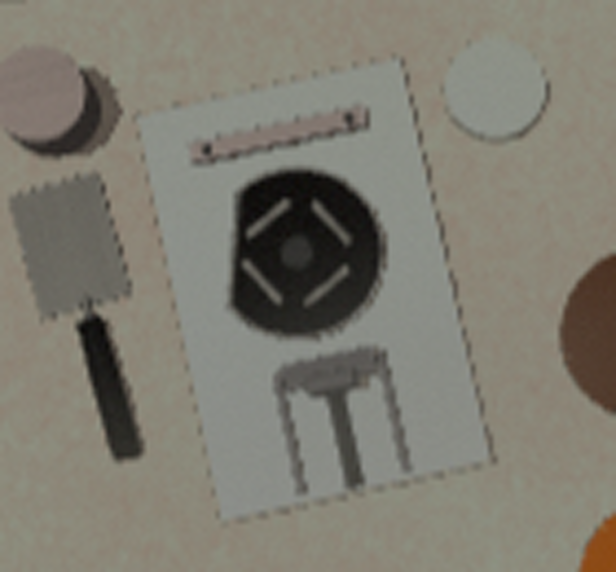

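The crop shows the dark disc with four slot marks in the caddy. Its flat faces image-left (crop x≈235), the pinkish bar is at the top and the keeper at the bottom, so this is the disc meant. It needs about −80° of turn. I'll move the wrist camera above it.

```bash
cat > look.py <<'E'
from h import *
def look(name):
    i,T=camT("wrist"); im=read_camera("wrist"); cv2.imwrite(f"pics/{name}.png",im[:,:,::-1]); np.savez(f"pics/{name}.npz",T=T)
    return im,i,T
def fitdisc(im,i,T,thr=60,z=.0195,near=None):
    m=(im.max(2)<thr).astype(np.uint8); m=cv2.morphologyEx(m,cv2.MORPH_CLOSE,np.ones((7,7)))
    best=None
    for c in cv2.findContours(m,cv2.RETR_EXTERNAL,cv2.CHAIN_APPROX_NONE)[0]:
        if len(c)<150: continue
        P=cast(c.reshape(-1,2),z,i,T)[:,:2]
        r=cv2.minEnclosingCircle(P.astype(np.float32)*1000)
        if 50<r[1]<70: best=(P,r); break
    if best is None: return None
    P,r=best; c0=np.array(r[0])/1000
    for _ in range(10):   # circle fit on rim points only, outliers = flat
        d=np.linalg.norm(P-c0,axis=1); k=d>.057
        A=np.c_[2*P[k],np.ones(k.sum())]; s=np.linalg.lstsq(A,(P[k]**2).sum(1),rcond=None)[0]; c0=s[:2]
    rad=np.sqrt(s[2]+c0@c0)
    f=P[np.linalg.norm(P-c0,axis=1)<.054]
    vx,vy,x0,y0=cv2.fitLine((f*1000).astype(np.float32),cv2.DIST_HUBER,0,.01,.01).ravel()
    n=np.array([-vy,vx]); q=np.array([x0,y0])/1000-c0; n*=np.sign(n@q)
    return c0,rad,np.degrees(np.arctan2(n[1],n[0])),n@q,k.sum(),len(f)
E
python3 - <<'E'
from look import *
command_gripper(0.5)
move_pose([.545,.09,.2],quat(np.radians(101.5)))
im,i,T=look("w1"); print(get_time(),get_tcp_pos())
for t in (45,60,75): print(fitdisc(im,i,T,t))
ti,tT=camT("top"); 
for t in (45,60,75): print("top",fitdisc(cv2.imread("pics/top0.png")[:,:,::-1],ti,tT,t))
E
```

```text
3.15 [0.54495964 0.09081948 0.20002253]
(array([0.55810538, 0.09809444]), np.float64(0.05718925757786386), np.float32(87.54358), np.float64(0.0419083921646515), np.int64(51), 68)
(array([0.55716901, 0.09789768]), np.float64(0.05810965473730712), np.float32(87.60647), np.float64(0.042340279176386476), np.int64(165), 69)
(array([0.42919948, 0.06346017]), np.float64(0.06478002304269231), np.float32(103.16126), np.float64(0.032722228914604315), np.int64(68), 166)
top None
top None
top None
```

View pics/w1.png

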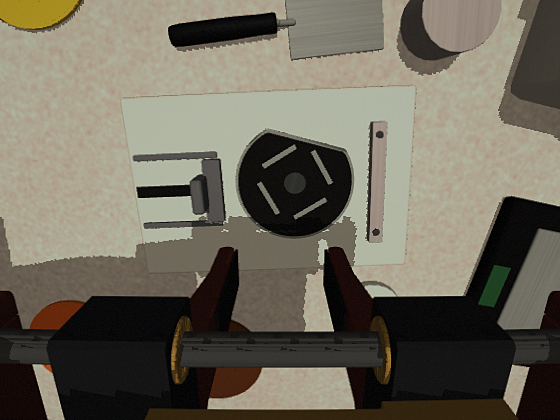

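Wrist view: disc centred at (295,183), flat at upper right from (265,130) to (350,150). The bar spans x 370–385, y 122–241, and the keeper tab is at (199,195). The disc fits centre (0.557,0.098), x axis 87.6°. Next I'll measure the caddy from the bar and plate edges.

```bash
cat > caddy.py <<'E'
from look import *
def edge(g,rows,lo,hi,sign,horiz=True):
    pts=[]
    for r in rows:
        l=g[r] if horiz else g[:,r]
        d=sign*np.gradient(l)[lo:hi]; k=np.argmax(d)
        w=np.clip(d[max(k-2,0):k+3],0,None); c=lo+(w*np.arange(max(k-2,0),max(k-2,0)+len(w))).sum()/w.sum()
        pts.append((c,r) if horiz else (r,c))
    return np.array(pts)
def line(P):
    vx,vy,x,y=cv2.fitLine((P[:,:2]*1000).astype(np.float32),cv2.DIST_HUBER,0,.01,.01).ravel()
    return np.array([x,y])/1000,np.degrees(np.arctan2(vy,vx))
E
python3 - <<'E'
from caddy import *
im=cv2.imread("pics/w1.png")[:,:,::-1]; T=np.load("pics/w1.npz")["T"]; i=camera_info("wrist")
print(im[180,360:400].tolist()[:32])
g=cv2.GaussianBlur(im[:,:,1],(3,3),0).astype(float)
L=lambda e,z: line(cast(e,z,i,T))
res={}
res["barL"]=L(edge(g,range(138,228),362,377,-1),.0175); res["barR"]=L(edge(g,range(138,228),378,393,1),.023)
res["plateR"]=L(edge(g,range(95,250),400,425,-1),.012)
res["plateT"]=L(edge(g,range(160,400),80,105,1,False),.012)
res["plateL"]=L(edge(g,range(105,220),115,150,1),.012)
for k,v in res.items(): print(k,v)
print("bar ends",cast([[379,122],[376,242]],.023,i,T),"tab",cast([[199,195]],.047,i,T))
E
```

```text
[[179, 184, 164], [178, 183, 165], [178, 182, 163], [178, 183, 165], [178, 182, 164], [178, 184, 165], [179, 185, 166], [195, 202, 182], [92, 85, 75], [30, 26, 24], [34, 30, 29], [129, 117, 104], [164, 148, 135], [159, 144, 132], [160, 145, 134], [159, 144, 132], [157, 143, 129], [158, 144, 131], [158, 144, 133], [162, 147, 136], [158, 144, 131], [155, 141, 130], [157, 141, 128], [153, 136, 125], [143, 132, 120], [182, 190, 169], [177, 183, 165], [177, 182, 163], [179, 184, 165], [178, 182, 164], [176, 183, 163], [178, 183, 165]]
barL (array([0.6329714 , 0.10682045], dtype=float32), np.float32(-76.13371))
barR (array([0.6466775 , 0.11702593], dtype=float32), np.float32(-76.07183))
plateR (array([0.66659015, 0.15519638], dtype=float32), np.float32(-76.14825))
plateT (array([0.52541983, 0.18199946], dtype=float32), np.float32(13.976005))
plateL (array([0.394796  , 0.06651565], dtype=float32), np.float32(-75.92488))
bar ends [[0.62465599 0.17337796 0.023     ]
 [0.6559278  0.05404873 0.023     ]] tab [[0.47036418 0.07440288 0.047     ]]
```

Caddy: yaw 13.9°, origin about (0.575,0.097), with the bar ends 123 mm apart against 124 nominal. The disc is at caddy (−17, +5) mm and needs −73.7° and +32 mm. I'll press and turn with two spread fingertips.

```bash
cat >> h.py <<'E'
CY=np.radians(13.9); E_=np.array([np.cos(CY),np.sin(CY)]); N_=np.array([-np.sin(CY),np.cos(CY)])
O_=.5815*E_-.044*N_
def c2w(x,y): return O_+x*E_+y*N_
def w2c(p): d=np.asarray(p)[:2]-O_; return np.array([d@E_,d@N_])
E
python3 - <<'E'
from h import *
print(O_, w2c([.557,.098]))
c=np.array([.557,.098]); Y=np.radians(140)
move_pose([*c,.05],quat(Y)); movel([*c,.028],v=.05)
wait(.3); f0=get_ft_force(); print(get_time(),f0,get_tcp_pos())
r=movel([*c,.014],v=.006,until_force=5)
print(r,get_time(),get_tcp_pos(),get_ft_force()-f0,get_finger_force())
wait(.3); print(get_tcp_pos(),get_ft_force()-f0, get_ft_torque(),get_grip_width())
np.save("f0.npy",f0)
E
```

```text
[0.57504167 0.09698108] [-0.01726857  0.0053232 ]
4.7167 [ 0.04791567 -0.35313629 -0.01828352] [0.55710889 0.09802563 0.02817005]
True 6.1167 [0.55703153 0.09801334 0.01957843] [-0.50972472 -0.20909197  4.92836871] 2.6049295510165393
[0.55698858 0.09800724 0.01958457] [-0.39868175  0.22146859  4.62924377] [-0.04872594  0.06563365 -0.06772147] 0.5010746001756365
```

Run:
```python
from h import *
f0=np.load("f0.npy"); p0=get_tcp_pos()[:2]; z=get_tcp_pos()[2]; p1=c2w(-.006,.003)
n=7; Y0=np.radians(140); tot=np.radians(-73.7)
for k in range(1,n+1):
    p=p0+(p1-p0)*k/n
    try: r=movel([*p,z],frame=quat(Y0+tot*k/n),v=.004,until_force=10)
    except MotionError as e: print(e); break
    F=get_ft_force()-f0; print(k,r,round(get_time(),2),get_tcp_pos().round(4),F.round(2),round(np.degrees(toolyaw()),1))
    if F[2]<3: z-=.0003
    if F[2]>9: z+=.0003
    if r or F[2]>15: break
```

```text
1 False 7.12 [0.5588 0.0981 0.0197] [-0.32  0.1   3.11] 129.5
2 False 7.67 [0.5604 0.0982 0.0197] [-0.5   0.9   3.42] 119.0
3 False 8.23 [0.562  0.0982 0.0196] [0.26 0.69 3.5 ] 108.5
4 False 8.79 [0.5636 0.0983 0.0196] [-0.19  1.3   4.91] 98.0
5 False 9.35 [0.5653 0.0983 0.0196] [ 0.63 -0.22  4.14] 87.4
6 False 9.91 [0.5669 0.0984 0.0196] [-0.84  0.53  3.87] 76.9
7 False 10.47 [0.5685 0.0984 0.0196] [0.21 0.5  4.36] 66.4
```

Run:
```python
from look import *
f0=np.load("f0.npy"); p=c2w(.008,.002); z=get_tcp_pos()[2]-.0001
r=movel([*p,z],v=.012,until_force=10); print(r,get_time(),w2c(get_tcp_pos()),get_ft_force()-f0)
movel([*get_tcp_pos()[:2],.04],v=.05)
move_pose([*c2w(-.025,0),.19],quat(np.radians(103.9)))
wait(.2); im,i,T=look("w2"); print(get_time())
for t in (50,60):
    r=fitdisc(im,i,T,t); print(r, w2c(r[0])*1000, r[2]-13.9)
```

```text
True 11.325 [0.00276024 0.00238905] [-1.48122519  0.50926689  6.47351672]
12.8167
(array([0.47045651, 0.2219768 ]), np.float64(0.035798032738514125), np.float32(108.91731), np.float64(0.0002719978277339741), np.int64(288), 264) [-71.49506152 146.45969319] 95.01731
(array([0.47042494, 0.22180883]), np.float64(0.03575743430374735), np.float32(108.935875), np.float64(0.0002346809581885664), np.int64(286), 262) [-71.56605307 146.30422202] 95.03587
```

View pics/w2.png

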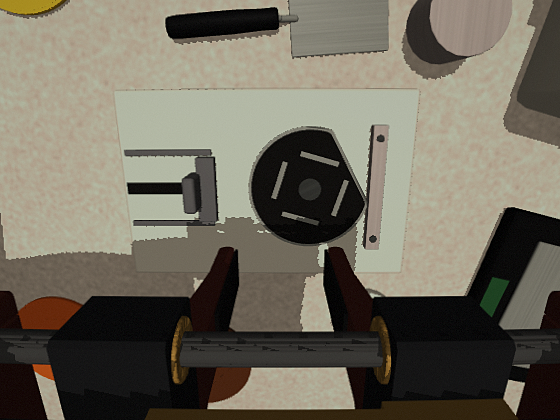

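The disc turned, but it is still short by about 25°: its flat runs (332,128)→(365,200) and the lower corner is at the bar. I'll measure it properly, then press harder and finish the turn.

```bash
sed -i 's/if 50<r\[1\]<70: best/if 50<r[1]<70 and np.abs(w2c(np.array(r[0])\/1000)).max()<.05: best/' look.py
python3 - <<'E'
from look import *
im=cv2.imread("pics/w2.png")[:,:,::-1]; T=np.load("pics/w2.npz")["T"]; i=camera_info("wrist")
for t in (45,50,60):
    r=fitdisc(im,i,T,t)
    if r: print(r, w2c(r[0])*1000, r[2]-13.9)
print("flat ends",[w2c(q).round(4) for q in cast([[332,128],[365,200]],.0195,i,T)], w2c(cast([[310,189]],.0195,i,T)[0]))
E
```

```text
flat ends [array([0.0223, 0.0597]), array([ 0.0579, -0.01  ])] [0.00300279 0.00116303]
```

Run:
```python
from look import *
im=cv2.imread("pics/w2.png")[:,:,::-1]; T=np.load("pics/w2.npz")["T"]; i=camera_info("wrist")
print(im[185,240:380:4].max(1), im[150:250:4,308].max(1))
for t in (30,40,50,60):
    m=(im.max(2)<t).astype(np.uint8); m=cv2.morphologyEx(m,cv2.MORPH_CLOSE,np.ones((7,7)))
    print(t,[(len(c),cv2.boundingRect(c)) for c in cv2.findContours(m,cv2.RETR_EXTERNAL,cv2.CHAIN_APPROX_NONE)[0] if len(c)>150])
```

```text
[185 184 132  16  16  18  17  18  17 124  62  19  18  16  10  48  45  46
  52  52  29  20  17  15  10  10 122  11  19  61 200 185  38 162 156] [ 12 131  96  14  17  16  16  30  46  49  52  46  49  18  19  15  13  58
  73   6   8  10   7   4 105]
30 [(2860, (0, 208, 560, 212)), (334, (252, 130, 117, 114)), (255, (166, 8, 113, 31))]
40 [(2564, (0, 208, 560, 212)), (269, (134, 173, 81, 53)), (154, (198, 157, 20, 63)), (563, (252, 126, 132, 121)), (256, (166, 7, 114, 32))]
50 [(272, (134, 173, 81, 53)), (170, (197, 150, 21, 71)), (2556, (0, 126, 560, 294)), (288, (166, 7, 130, 32)), (197, (406, 0, 65, 64))]
60 [(277, (134, 173, 81, 53)), (169, (197, 150, 21, 71)), (2567, (0, 126, 560, 294)), (286, (166, 7, 130, 32)), (340, (517, 0, 43, 118)), (198, (406, 0, 65, 64))]
```

```bash
sed -i 's/np.ones((7,7))/np.ones((4,4))/' look.py
python3 - <<'E'
from look import *
i=camera_info("wrist")
for n in ("w1","w2"):
  im=cv2.imread(f"pics/{n}.png")[:,:,::-1]; T=np.load(f"pics/{n}.npz")["T"]
  for t in (25,30,35):
    r=fitdisc(im,i,T,t)
    if r: print(n,t,r, w2c(r[0])*1000, r[2]-13.9)
E
```

```text
w1 25 (array([0.55966242, 0.09728356]), np.float64(0.057103962342204675), np.float32(87.52629), np.float64(0.04150584504548672), np.int64(12), 68) [-14.85622267   3.98814914] 73.62629
w1 30 (array([0.55955245, 0.09734315]), np.float64(0.05712345099078536), np.float32(87.41636), np.float64(0.04160279771775058), np.int64(27), 68) [-14.94865874   4.07241411] 73.51636
w1 35 (array([0.55945497, 0.09728337]), np.float64(0.05716886272956544), np.float32(87.37163), np.float64(0.041703591649382005), np.int64(40), 67) [-15.05764488   4.03779648] 73.47163
w2 25 (array([0.57813176, 0.0975814 ]), np.float64(0.057108392204878546), np.float32(42.291176), np.float64(0.041756112391546064), np.int64(32), 63) [ 3.14381557 -0.15958437] 28.391176
w2 30 (array([0.58109629, 0.09806612]), np.float64(0.05860767948678709), np.float32(42.17199), np.float64(0.03922874624972327), np.int64(175), 73) [ 6.13798139 -0.40123082] 28.27199
w2 35 (array([0.58091702, 0.09790251]), np.float64(0.05849256257174967), np.float32(42.170937), np.float64(0.03943871912643878), np.int64(183), 70) [ 5.92465299 -0.51698137] 28.270937
```

```bash
sed -i 's/k=d>.057/k=d>.0545/; s/axis=1)<.054/axis=1)<.0515/' look.py
cat > press.py <<'E'
from look import *
def down(p,yaw,F,hover=.027):
    move_pose([*p,.045],quat(yaw)); movel([*p,hover],v=.05); wait(.2); f0=get_ft_force()
    r=movel([*p,.016],v=.006,until_force=F); wait(.1)
    print("down",r,round(get_time(),2),get_tcp_pos().round(4),(get_ft_force()-f0).round(2),round(get_finger_force(),2)); return f0
def slide(p1,dyaw,f0,n,v=.004,Fw=9,tilt=None,guard=12):
    p0=get_tcp_pos()[:2]; z=get_tcp_pos()[2]; Y=toolyaw()
    for k in range(1,n+1):
        r=movel([*(p0+(p1-p0)*k/n),z],frame=quat(Y+dyaw*k/n),v=v,until_force=guard)
        F=get_ft_force()-f0; print(k,r,round(get_time(),2),(w2c(get_tcp_pos())*1000).round(1),get_tcp_pos()[2].round(5),F.round(2),get_ft_torque().round(2),round(get_finger_force(),2))
        if r or F[2]>18: return False
        if F[2]<Fw-1.5: z-=.0001
        if F[2]>Fw+2: z+=.0001
    return True
def up_look(name,thr=30):
    movel([*get_tcp_pos()[:2],.045],v=.06)
    move_pose([*c2w(-.02,-.02),.19],quat(np.radians(103.9))); wait(.2)
    im,i,T=look(name); r=fitdisc(im,i,T,thr)
    if r: print("disc",(w2c(r[0])*1000).round(1),"ang",r[2]-13.9,"rad,flat",r[1],r[3])
    print(get_time())
E
python3 - <<'E'
from press import *
i=camera_info("wrist")
for n in ("w1","w2"):
  im=cv2.imread(f"pics/{n}.png")[:,:,::-1]; T=np.load(f"pics/{n}.npz")["T"]
  r=fitdisc(im,i,T,30); print(n,r,w2c(r[0]),r[2]-13.9)
c=r[0]; f0=down(c,np.radians(118),10)
slide(c-.003*E_,np.radians(-28.3),f0,4,v=.002)
up_look("w3")
E
```

```text
w1 (array([0.5596074 , 0.09734909]), np.float64(0.056566401847289276), np.float32(87.49698), np.float64(0.041609363628669016), np.int64(243), 59) [-0.0148939   0.00406498] 73.59698
w2 (array([0.57952234, 0.0980911 ]), np.float64(0.05730489350112145), np.float32(42.21337), np.float64(0.040365903631678884), np.int64(269), 57) [4.61611836e-03 1.13328523e-06] 28.313372
down True 15.5 [0.5796 0.0981 0.0196] [-0.74 -0.57  6.48] 2.87
1 False 15.88 [ 4.1 -0. ] 0.0197 [-0.09 -0.49  2.2 ] [-0.    0.05 -0.01] 0.91
2 False 16.29 [ 3.4 -0. ] 0.01964 [ 1.38 -1.01  3.51] [-0.06 -0.04 -0.02] 1.52
3 False 16.7 [2.6 0. ] 0.01959 [-0.07 -0.9   4.44] [-0.07  0.04 -0.09] 2.35
4 False 17.11 [ 1.9 -0. ] 0.0196 [-0.58 -1.19  6.79] [-0.04  0.1  -0.08] 2.82
disc [2.2 0.8] ang 17.540913 rad,flat 0.05656605716254059 0.04129639228619591
18.575
```

The turn slipped because the press dropped: each move commanded the loaded z rather than a z below it. I'll preload with an offset.

```bash
sed -i 's/z=get_tcp_pos()\[2\]; Y=/z=get_tcp_pos()[2]-.0004; Y=/; s/z-=.0001/z-=.0002/;s/z+=.0001/z+=.0002/' press.py
python3 - <<'E'
from press import *
c=c2w(.0022,.0008); f0=down(c,np.radians(113),9)
slide(c-.001*E_,np.radians(-17.5),f0,5,v=.0006)
up_look("w4")
E
```

```text
down True 21.25 [0.5771 0.0983 0.0196] [0.12 1.16 6.  ] 2.72
1 False 21.55 [2.6 0.7] 0.01961 [1.31 0.88 5.05] [-0.09  0.03 -0.06] 2.53
2 False 21.8 [2.5 0.7] 0.01954 [0.26 1.   6.63] [-0.04  0.06 -0.05] 3.34
3 False 22.05 [2.5 0.7] 0.01953 [1.32 0.14 7.94] [-0.09  0.06 -0.06] 3.94
4 False 22.3 [2.3 0.7] 0.01953 [0.02 0.02 7.81] [-0.07  0.11 -0.06] 3.93
5 False 22.55 [2.1 0.7] 0.01952 [ 0.83 -0.01  7.87] [-0.07  0.05 -0.13] 3.93
disc [2.5 1.9] ang 9.298693 rad,flat 0.056650867490606854 0.04120948273206343
24.025
```

Run:
```python
from press import *
command_gripper(0.0)
c=c2w(.0025,.0019+.006); f0=down(c,np.radians(103.9),9)
slide(c+.017*E_,np.radians(-9),f0,7,v=.008,Fw=8)
up_look("w5")
```

```text
down True 27.5 [0.5757 0.1053 0.0196] [-1.68  0.44  5.59] 2.72
1 False 28.02 [5.3 7.9] 0.01958 [-2.56 -0.57  5.24] [-0.11  0.24  0.04] 2.83
2 False 28.48 [7.9 7.9] 0.01955 [-2.36 -0.03  6.93] [-0.12  0.26  0.  ] 3.51
3 False 28.93 [10.3  7.9] 0.01953 [-3.26  0.08  6.67] [-0.07  0.28 -0.02] 3.48
4 False 29.38 [12.7  7.9] 0.01955 [-3.08  0.97  7.02] [-0.07  0.3   0.02] 3.46
5 False 29.82 [15.1  7.9] 0.01957 [-3.    0.67  6.36] [-0.16  0.35  0.07] 3.45
6 False 30.27 [16.5  8. ] 0.01945 [-5.12  0.2  10.74] [-0.12  0.91 -0.01] 5.56
7 False 30.73 [17.4  8.1] 0.01941 [-8.78 -0.76 12.84] [-0.25  1.55 -0.05] 6.81
disc [16.4  2.4] ang 3.7328472 rad,flat 0.056632458395446554 0.043020293963427374
32.2167
```

View pics/w5.png

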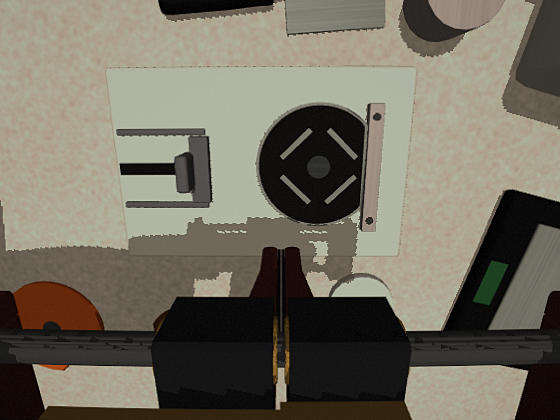

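Flat now looks nearly flush with the bar (disc at (318,165), bar face at x≈366). The fit may be biased by the bar's dark face merging into the mask, so I'll cross-check the angle from the slot marks.

```bash
cat > slots.py <<'E'
from look import *
def rectify(im,i,T,z=.0195,s=5):   # caddy-frame plan view x -60..80, y -65..65 mm
    X,Y=np.meshgrid(np.arange(-60,80,1/s),np.arange(65,-65,-1/s))
    W=O_+X.ravel()[:,None]*E_/1000+Y.ravel()[:,None]*N_/1000
    p=proj(np.c_[W,np.full(len(W),z)],i,T).reshape(*X.shape,2).astype(np.float32)
    return cv2.remap(im,p[...,0],p[...,1],cv2.INTER_CUBIC)
def slots(name,c,s=5):
    im=cv2.imread(f"pics/{name}.png"); T=np.load(f"pics/{name}.npz")["T"]; i=camera_info("wrist")
    R_=rectify(im,i,T); g=R_.max(2); m=((g>55)).astype(np.uint8)
    k=np.zeros_like(m); cv2.circle(k,(int((c[0]+60)*s),int((65-c[1])*s)),38*s,1,-1); m&=k
    out=[]
    for q in cv2.findContours(m,cv2.RETR_EXTERNAL,cv2.CHAIN_APPROX_NONE)[0]:
        (x,y),(w,h),a=cv2.minAreaRect(q)
        if max(w,h)/s>14 and min(w,h)/s<8:
            vx,vy,_,_=cv2.fitLine(q,cv2.DIST_L2,0,.01,.01).ravel(); out.append((x/s-60,65-y/s,np.degrees(np.arctan2(-vy,vx))%90))
    return np.array(out),R_
E
python3 - <<'E'
from slots import *
for n,c in (("w1",(-15,4)),("w2",(4,0)),("w3",(2.2,.8)),("w4",(2.5,1.9)),("w5",(15,2.4))):
    o,R_=slots(n,c); print(n,o.round(1).tolist()); 
    if len(o)==4: print("  centre",o[:,:2].mean(0))
    cv2.imwrite(f"pics/r_{n}.png",R_)
E
```

```text
w1 [[-1.1, -22.0, 29.2], [-43.4, -9.4, 27.3], [11.5, 20.2, 28.3], [-30.8, 32.9, 29.4]]
  centre [-15.96463165   5.42207413]
w2 [[-6.7, -28.8, 74.0], [32.3, -7.8, 72.6], [-27.5, 10.1, 72.2], [11.3, 31.0, 74.6]]
  centre [2.32740784 1.13647842]
w3 [[-13.3, -25.8, 63.0], [28.9, -12.4, 61.6], [-26.6, 16.4, 61.5], [15.5, 29.7, 63.7]]
  centre [1.13001709 1.98637161]
w4 [[-16.9, -22.3, 54.7], [26.7, -15.3, 53.1], [-23.9, 21.4, 53.3], [19.6, 28.3, 55.4]]
  centre [1.37039185 3.02424927]
w5 [[37.2, -18.5, 44.2], [-6.8, -18.6, 45.8], [37.3, 25.7, 45.8], [-6.8, 25.5, 44.1]]
  centre [15.23783112  3.52164612]
```

View pics/r_w5.png

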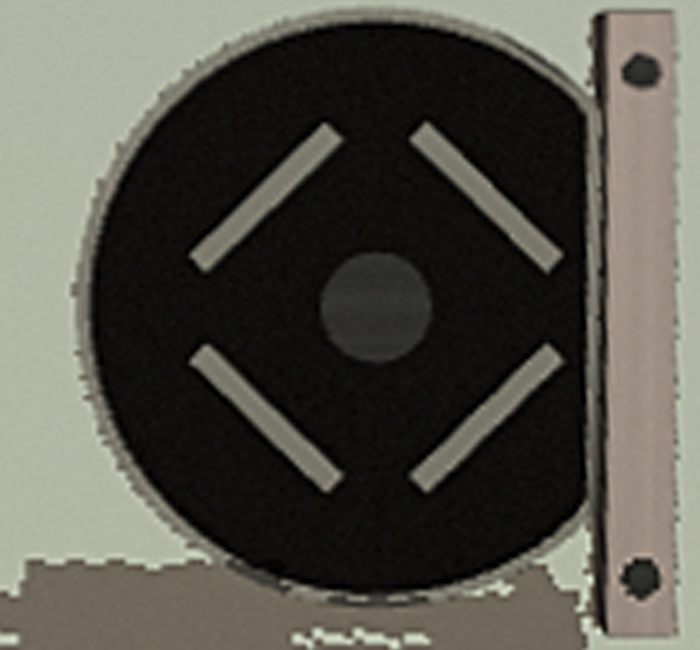

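Slot marks give disc angle 0.0° and centre (15.2, 3.5) mm, so it is stowed with the fingers off it. Now I'll push the keeper tab from behind with the shut fingers.

Run:
```python
from press import *
q=quat(np.radians(103.9)); y=.001
move_pose([*c2w(-.143,y),.09],q); r=movel([*c2w(-.143,y),.03],v=.06,until_force=8); print(r,get_time())
wait(.2); f0=get_ft_force()
S=lambda r:print(r,round(get_time(),2),(w2c(get_tcp_pos())*1000).round(1),(get_ft_force()-f0).round(2),round(float((get_ft_force()-f0)[:2]@E_),2))
r=movel([*c2w(-.115,y),.03],v=.015,until_force=1.5); S(r)
x0=w2c(get_tcp_pos())[0]
r=movel([*c2w(x0+.036,y),.03],v=.02,until_force=8); S(r)
r=movel([*c2w(x0+.052,y),.03],v=.006,until_force=5); S(r); wait(.3); S(r)
```

```text
False 34.05
True 35.42 [-125.1    1. ] [-0.1   0.81 -0.72] 0.1
False 37.4 [-89.1   1. ] [-1.49 -0.5  -0.43] -1.57
True 39.0 [-80.8   1.1] [-1.24  0.17  0.26] -1.16
True 39.3 [-81.8   1.2] [-1.41 -0.65  0.58] -1.52
```

Run:
```python
from slots import *
from press import *
p=w2c(get_tcp_pos())
movel([*c2w(p[0]-.015,p[1]),.03],v=.04); movel([*c2w(p[0]-.015,p[1]),.09],v=.08)
up_look("w6")
o,R_=slots("w6",(15,3)); print(o.round(1).tolist(),o.mean(0))
im=cv2.imread("pics/w6.png"); T=np.load("pics/w6.npz")["T"]; i=camera_info("wrist")
X,Y=np.meshgrid(np.arange(-130,80,1/3.5),np.arange(70,-70,-1/3.5))
W=O_+X.ravel()[:,None]*E_/1000+Y.ravel()[:,None]*N_/1000
P=proj(np.c_[W,np.full(len(W),.0195)],i,T).reshape(*X.shape,2).astype(np.float32)
cv2.imwrite("pics/r_w6.png",cv2.remap(im,P[...,0],P[...,1],cv2.INTER_CUBIC))
```

```text
disc [15.3  2.3] ang 4.4557343 rad,flat 0.05673118131721538 0.044282392922898
42.575
[[-6.7, -18.5, 46.1], [37.4, -18.6, 44.2], [37.4, 25.7, 45.9], [-6.6, 25.6, 44.3]] [15.36194611  3.56443405 45.11938286]
```

View pics/r_w6.png

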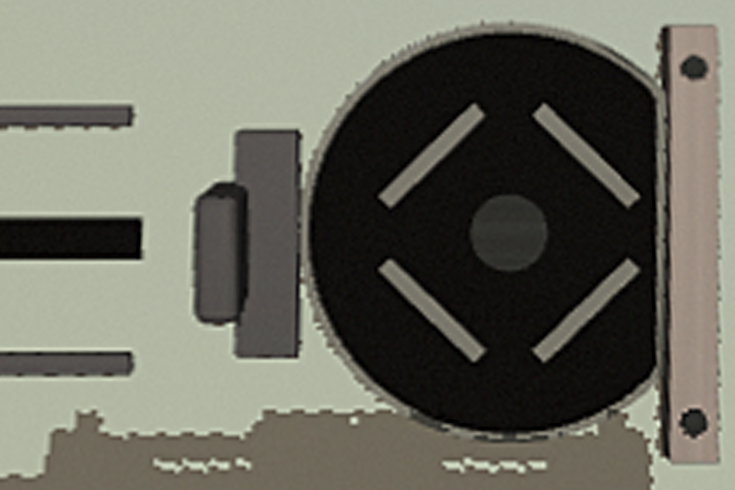

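The rectified view shows the jaw front (px x≈300) touching the disc's rim and the flat on the bar, with the slots at 45.1° (0.1° off). I'll confirm the jaw contact with a second gentle push.

Run:
```python
from press import *
q=quat(np.radians(103.9)); y=.001
move_pose([*c2w(-.096,y),.075],q); r=movel([*c2w(-.096,y),.03],v=.08,until_force=8); print(r,get_time())
wait(.15); f0=get_ft_force()
for k in range(2):
    r=movel([*c2w(-.074,y),.03],v=.009,until_force=5)
    print(r,round(get_time(),2),(w2c(get_tcp_pos())*1000).round(1),(get_ft_force()-f0).round(2))
    if r: break
p=w2c(get_tcp_pos())
movel([*c2w(p[0]-.012,y),.03],v=.04); movel([*c2w(p[0]-.012,y),.1],v=.1)
print(get_time())
```

```text
False 43.9083
True 45.76 [-80.8   1.2] [-0.59 -0.47  0.19]
47.05
```

It stopped at the same hard point (−80.8 mm), so the jaw is on the rim. One last numeric check, then I hand in.

Run:
```python
from slots import *
from press import *
up_look("w7")
o,_=slots("w7",(15,3)); print(len(o),o.mean(0)); m=o.mean(0)
if len(o)==4 and abs(m[2]-45)<1.2 and abs(m[0]-15.3)<.8: print("done",job_done())
```

```text
disc [15.3  2.3] ang 5.4800854 rad,flat 0.05674779180725541 0.044352590532344666
49.0583
4 [15.36459503  3.54603271 45.11096668]
the job is handed in; nothing more can be done
done None
```

I handed the job in at about 49 s. By my camera measurements the disc's flat is on the bar (0.1° off parallel, centre at caddy x 15.4, y 3.5 mm). The keeper was slid up after the disc was released. Two pushes stopped at the same point, so I take it to be resting on the rim. The judge's result was not returned.

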